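# Seat a cylinder head in the locating fixture

### The arm

A 6-joint arm with a two-finger parallel gripper is mounted at the origin on the work surface. World frame = base frame: x ahead of the robot, y to its left, z up, the work surface at z = 0. Lengths are in m, angles in rad, forces in N, time in s.
With the tool pointing down it reaches from about 0.35 to 0.975 m from the base axis. Payload 4.9 kg.
Tool frame: the origin (TCP) lies at the very end of the fingers, on their centre line; the grasp point (between the pads) lies 19 mm behind it; z points along the fingers, y is the line along which they close (so a half turn about z gives the same grasp; the last joint's range is limited). The gripper opens to 85 mm and grips with 20 to 120 N. Pads are 22 mm wide; open, the fingers measure 114 mm over their backs; the gripper's body (76 mm by 85 mm) begins 54 mm behind the grasp point. The pads swing forward as they close: fully open they stand 13 mm farther back than shut.
Start: joints at [1.162, 0.053, 1.613, -0, 1.476, -0.119], TCP at [0.179, 0.599, 0.231] pointing down, gripper open.
Joint ranges: [-3.01, 3.01], [-1.01, 2.22], [0.06, 2.58], [-1.02, 4.17], [0.09, 2.62], [-3.14, 3.14]. Speed limits (rad/s): [2.57, 2.57, 3.14, 3.14, 3.14, 3.14].

### API

Orientations are given as a rotation vector (axis times angle).
In Python, from station import ctrl gives the robot as it stands.
- The arm moves only by the tool jog_arm, never from a script. Its argument "plan" is a list of rows, each a list of 7 numbers: the shift along the tool's x, y, z in units of 0.02 m (1.0 is 0.02 m), then the turn, a rotation vector about the tool's x, y, z in units of 45 degrees (1.0 is 45 degrees), then the opening, from -1 (shut) to 1 (fully open). A call has 1 to 8 rows; each row shifts and turns the commanded pose from where the row before left it, along the tool's axes as they then stand; what a row does not reach is not made up. A row lasts 1/10 s, in which the tool goes at most 50 mm and 8.59 degrees, less where a joint would pass 70% of its speed; a pose out of reach is approached as far as the arm can. A call with a number of a shift or a turn outside -1 to 1 is refused whole. A call with a gripper value outside its range is refused whole. The fingers move at their own pace and stop on an object; "grip_force" is the grip in N (left out, the last holds). Time passes only in rows, so rows that do not move let the fingers close. It gives the time, the measured TCP pose, the force, the opening and the grip force at its end, in the units of the state.
- ctrl.get_obs(): the state, without advancing time (a new reading comes with each control period).
- ctrl.get_image(name): name is "scene" or "top"; returns (picture, depth): 420x560x3 uint8, red, green, blue; 420x560 float32, m along the optical axis (not along the pixel's ray), 0 where there is no reading.
- ctrl.camera_info(name): a dict with "camera_matrix" (3x3 intrinsics, pixels), "k1" (the pictures are not rectified: a ray, as slopes to the right and down, at radius r is drawn at 1 + k1 r^2 times it, then the intrinsics apply), "rvec" (rotation vector, rad) and "tvec" (3), from world to camera coordinates, as OpenCV has them. Camera axes: x right, y down, z forward; pixel columns grow to the right and rows downward; lengths in m; the calibration is good to about 2 mm. A picture is of the moment at which its call begins. camera_info takes no time and is no camera call.
- ctrl.finish_job(): hands the job in; it is judged then, once.
The state is a dict: "t": time; "q": joint angles; "dq": joint speeds; "effort": joint torques, N m; "tool_pos": TCP position; "tool_rot": TCP orientation; "contact_force": force on the tool from outside, world axes, zero at the start; "wrist_torque": the same for the moment, N m; "opening": finger opening in m; "grip_force": force on a finger pad.
Only numpy, scipy, OpenCV 4.12 (cv2) and the standard library are available. Lean on these libraries where they do the work, as an engineer would, in place of code of your own. Each camera call takes 0.05 s, during which the arm holds its last target. There are 200 camera calls.

### The job

Push the aluminium cylinder head across the bench into the corner of the steel fixture, its long side flush against the long rail and its end against the fixed end stop, and push the yellow sliding jaw along the rail until it sits snug against the head's other end. Slide the head on the bench, never lift or tip it, leave the oil can, brass spring seat and bearing cap where they stand, and finish with the hand clear.

Things in the scene. Friction and masses are not known exactly. Their poses are not given: they have to be found in the camera images.
- fixture: Steel L-shaped fixture fixed to the bench, no floor plate. Origin on the bench at the long rail's front face; +x points from the open side into the rail, +y along it to the end stop. Rail: front face x = 0, y from -210 to +190 mm, 22 mm thick, 30 mm high. End stop: bar across the +y end, inner face y = +150 mm, reaching out to x = -83 mm, 22 mm thick, 30 mm high.
- corner (a point): The inside corner on the bench surface where the rail's front face meets the end stop's inner face: fixture point (0, +150, 0) mm; same axes as the fixture.
- jaw (a joint): Yellow sliding jaw's travel along the rail in m, 0 to 0.20, growing towards the end stop. At value j its pushing face is at fixture y = -0.100 + j. With the head seated and the jaw touching it, j = 0.140. About 2 N of friction; it stays where it is left and can only slide. As it advances it pushes the head before it.
- jaw_face (a point): Centre of the jaw's flat pushing face, 26 mm above the bench; axes as the fixture's. The jaw's upright plate runs from here 14 mm towards -y, 36 mm either side in x (fixture x -2 to -74 mm), from 5 to 47 mm above the bench. Behind the face, from fixture x = -9 to +31 mm and 50 mm towards -y, a saddle rides on the rail (32 to 44 mm above the bench).
- head: Aluminium cylinder head, loose, 0.4 to 0.85 kg, slides at 2 to 6 N. 70 mm (x) by 110 mm (y), sides upright to 30 mm, deck 54 x 104 mm to 40 mm, bosses and studs to 52 mm. Origin: centre of underside. Starts between jaw and stop, turned up to 0.3 rad. Seated: axes parallel to the fixture's (+x long side to the rail), origin at fixture (-35, +95, 0) mm.
- oil_can: Small red can with a steel cap, 48 mm in diameter, 85 mm high, loose, upright; origin at the centre of its underside. Must stay where it is.
- spring_seat: Thick brass ring, 52 mm outside diameter, 28 mm high, loose, lying flat; origin at the centre of its underside. Must stay where it is.
- bearing_cap: Grey-painted bearing cap, a bridge 52 mm (its y) by 26 mm (its x), 42 mm high with its two bolt heads, loose; origin at the centre of its underside. Must stay where it is.
Things that resemble listed ones, but are neither listed nor needed, are in the scene too. Leave any black or turquoise look-alike of the head alone.

How it is judged:
At the end, for the whole second after the job is handed in: The head stands flat and still, square with the rail within 0.04 rad, within 3.5 mm of the rail and of the end stop; the jaw is within 3.5 mm of its place against the seated head (joint 0.1365 to 0.1435); the three other things are within 20 mm of where they stood (x of head in the frame of fixture between -0.0385 and -0.032 m and y of head in the frame of fixture between 0.0915 and 0.098 m and angle between the y axis of head and the y axis of fixture, either way round below 0.04 rad and height (world z) of head below 0.004 m and angle between head's own z axis and vertical below 0.04 rad and linear speed of head below 0.01 m/s and value of joint jaw between 0.1365 and 0.1435 m and distance of each of oil_can, spring_seat, bearing_cap from where it was at the start of the episode below 0.02 m); the robot touches nothing.
It fails at once if the head was lifted off the bench or tipped (height (world z) of head above 0.01 m or angle between head's own z axis and vertical above 0.2 rad).
It fails at once if the oil can was shoved or knocked over (distance of oil_can from where it was at the start of the episode above 0.02 m or angle between oil_can's own z axis and vertical above 0.3 rad).
It fails at once if the spring seat was shoved or knocked over (distance of spring_seat from where it was at the start of the episode above 0.02 m or angle between spring_seat's own z axis and vertical above 0.3 rad).
It fails at once if the bearing cap was shoved or knocked over (distance of bearing_cap from where it was at the start of the episode above 0.02 m or angle between bearing_cap's own z axis and vertical above 0.3 rad).
It also fails if it takes over 46 s, if anything falls off the work surface, if the arm or the gripper's body presses on something with over 40 N, if the wrist force passes 120 N, or if a joint passes its speed limit or range.

## Working session

There is one attempt and no reset: what is moved stays moved. The work goes in short steps, Python scripts to look and compute and a tool call to move; the robot and the scene stay as the last step left them, time stands still between calls to the robot, and variables do not carry over. Pictures are saved under pics/ and viewed, at most 10 in all, crops included, and the job is handed in when it is done.

Besides the shell and the picture viewer there is one more tool, called after ">>>" in YAML: its name, and indented under it one key for each argument. jog_arm: Moves the arm, as the interface text tells. Shifts and turns lie within -1 to 1; 1 stands for 0.02 m of shift or 45 degrees of turn. Its arguments: {"type":"object","properties":{"plan":{"type":"array"},"grip_force":{"type":"number"}},"required":["plan"]}

```bash
ls; mkdir -p pics; cat > h.py <<'E'
import numpy as np, cv2
from station import ctrl
def cam(n):
    c=ctrl.camera_info(n);K=np.array(c["camera_matrix"]);R=cv2.Rodrigues(np.array(c["rvec"],float))[0];t=np.array(c["tvec"],float).ravel();return K,c["k1"],R,t
def ray(n,uv):
    K,k1,R,t=cam(n);uv=np.atleast_2d(np.array(uv,float))
    d=(uv-[K[0,2],K[1,2]])/[K[0,0],K[1,1]];s=d.copy()
    for _ in range(20): s=d/(1+k1*(s**2).sum(1,keepdims=True))
    return s,R,t
def plane(n,uv,z):
    s,R,t=ray(n,uv);D=np.c_[s,np.ones(len(s))]@R;C=-R.T@t
    return C+D*((z-C[2])/D[:,2])[:,None]
def cloud(n,depth):
    v,u=np.mgrid[:420,:560];s,R,t=ray(n,np.c_[u.ravel(),v.ravel()])
    P=(np.c_[s,np.ones(len(s))]*depth.ravel()[:,None]-t)@R
    return P.reshape(420,560,3)
def proj(n,P):
    K,k1,R,t=cam(n);p=np.atleast_2d(P)@R.T+t;s=p[:,:2]/p[:,2:];s=s*(1+k1*(s**2).sum(1,keepdims=True))
    return s*[K[0,0],K[1,1]]+[K[0,2],K[1,2]]
E
python3 - <<'E'
from h import *
for n in("scene","top"):
    im,d=ctrl.get_image(n);cv2.imwrite(f"pics/{n}0.png",im[:,:,::-1]);np.save(f"{n}0.npy",d)
    K,k,R,t=cam(n);print(n,-R.T@t,K[0,0],k)
E
```

```text
pics
scene [1.00467767 0.45277311 0.66253388] 420.0890747788814 -0.0046294624755153025
top [0.43769473 0.01907384 0.99732497] 502.1696522640003 0.0533386354877853
```

View pics/top0.png

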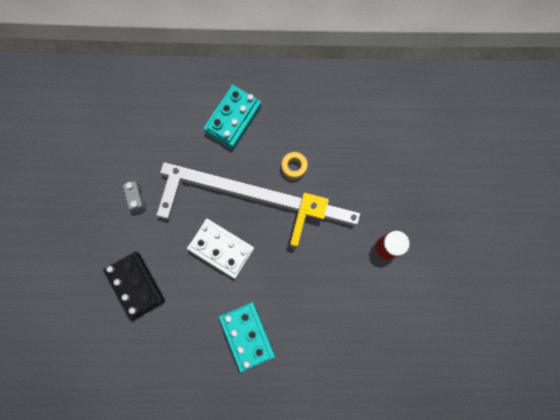

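View pics/scene0.png

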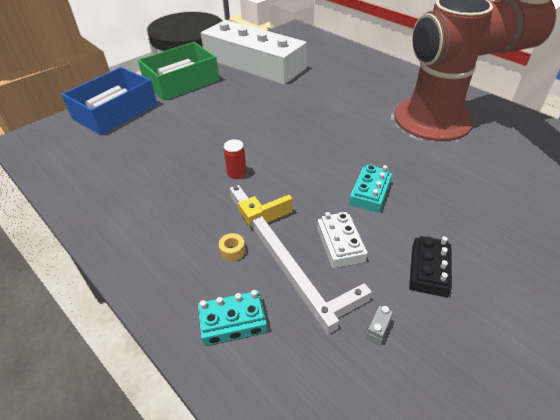

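Top view: the L fixture runs from (163,168) to (358,218) with its end stop going down to (162,215), and the yellow jaw is at (312,207). Head candidates are white/aluminium (220,248), black (134,285), turquoise (233,117) and turquoise (246,337). Only the white one is aluminium-coloured and lies between jaw and stop, so that is the head. The can is at (395,245), the spring seat at (294,166) and the bearing cap at (133,196).

```bash
cat > meas.py <<'E'
from h import *
def head(im):
    hsv=cv2.cvtColor(im,cv2.COLOR_RGB2HSV);m=((hsv[...,2]>110)&(hsv[...,1]<60)).astype(np.uint8)
    return m,hsv
E
python3 - <<'E'
from meas import *
im=cv2.imread("pics/top0.png")[:,:,::-1].copy();d=np.load("top0.npy");P=cloud("top",d)
m,hsv=head(im)
n,l,s,c=cv2.connectedComponentsWithStats(m)
for i in range(1,n):
    if s[i,4]>60 and s[i,1]>60:print(i,s[i],c[i].round(),np.percentile(P[l==i][:,2],[5,50,95]).round(3))
y=((hsv[...,0]>18)&(hsv[...,0]<35)&(hsv[...,1]>150)&(hsv[...,2]>90)).astype(np.uint8)
n2,l2,s2,c2=cv2.connectedComponentsWithStats(y)
for i in range(1,n2):
    if s2[i,4]>60:print("y",i,s2[i],c2[i].round(),np.percentile(P[l2==i][:,2],[5,50,95]).round(3))
cv2.imwrite("pics/crop0.png",cv2.resize(im[150:290,110:420,::-1],None,fx=2.5,fy=2.5,interpolation=cv2.INTER_CUBIC))
o=ctrl.get_obs();print(o["tool_pos"],o["tool_rot"],o["t"])
E
```

```text
27 [ 155  162  147   56 2389] [217. 188.] [0.    0.029 0.033]
32 [123 181  19  28 375] [132. 194.] [0.033 0.036 0.043]
41 [325 204  36  21 454] [343. 214.] [-0.     0.029  0.034]
42 [ 186  218   69   61 2162] [220. 248.] [0.001 0.039 0.05 ]
45 [384 230  27  26 554] [397. 243.] [0.    0.085 0.087]
y 1 [282 153  25  26 376] [294. 165.] [0.016 0.027 0.031]
y 2 [290 193  39  54 789] [307. 214.] [0.015 0.044 0.048]
[0.1783593  0.59841899 0.2301966 ] [-4.53519619e-01 -3.10821337e+00  2.81169609e-03] 0.1
```

View pics/crop0.png

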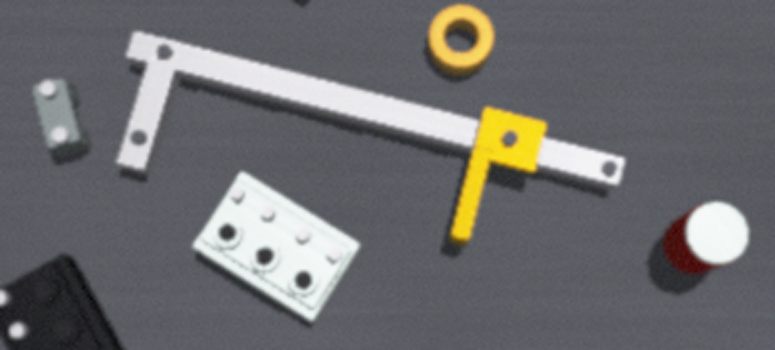

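Crop: the white head, with dark bores and studs, sits between the yellow jaw plate and the end stop, as described; it is turned relative to the rail. Confirmed.

```bash
cat >> meas.py <<'E'
def fixture(im):
    m,_=head(im);n,l,s,c=cv2.connectedComponentsWithStats(m)
    return m,n,l,s,c
def rect(mask,z,n="top"):
    c=max(cv2.findContours(mask.astype(np.uint8),0,1)[0],key=cv2.contourArea)[:,0]
    return cv2.minAreaRect((plane(n,c,z)[:,:2]*1000).astype(np.float32))
E
python3 - <<'E'
from meas import *
im=cv2.imread("pics/top0.png")[:,:,::-1].copy();d=np.load("top0.npy");P=cloud("top",d)
m,n,l,s,c=fixture(im)
pts=[]
for i in(27,41):
    for k in cv2.findContours((l==i).astype(np.uint8),0,1)[0]: pts.append(plane("top",k[:,0],.03)[:,:2])
pts=np.vstack(pts)
H=cv2.convexHull(pts.astype(np.float32))[:,0]
# back edge: iterate line fit of pts farthest along normal
a=np.array([-.27,1.]);a/=np.linalg.norm(a)
i0=proj("top",[[0.5,0.2,0.03]])
yd=P[np.load is None] if 0 else None
e=plane("top",[(163,165),(358,215)],.03)[:,:2];a=e[0]-e[1];a/=np.linalg.norm(a)
for _ in range(8):
    nx=np.array([a[1],-a[0]]); x=pts@nx;y=pts@a
    # bin along y, take max x (back) and robust fit
    b=np.arange(y.min()+.005,y.max()-.005,.006);bk=[]
    for q in b:
        k=(abs(y-q)<.003)
        if k.sum()>1: bk.append(pts[k][x[k].argmax()])
    v=cv2.fitLine(np.array(bk,np.float32),cv2.DIST_HUBER,0,.001,.001).ravel()
    a=v[:2]*np.sign(v[1])
nx=np.array([a[1],-a[0]]);x=pts@nx;y=pts@a
back=v[2:]@nx;print("a",a,"yext",y.min(),y.max(),y.max()-y.min(),"xext",x.min()-back)
O=nx*(back-.022)+a*((y.max()-.19+y.min()+.21)/2)
ang=np.arctan2(-nx[1]*-1,nx[0]);print("O",O,"ang",ang)
np.save("fix.npy",np.r_[O,ang])
F=lambda p:np.c_[(p-O)@nx,(p-O)@a]*1000
# front edge check
f=F(pts);k=(f[:,1]>-40)&(f[:,1]<130)&(f[:,0]<11)&(f[:,0]>-20);print("front",np.median(f[k,0]))
k=(f[:,0]>-75)&(f[:,0]<-10);print("stop",np.percentile(f[k,1],[5,25,50,75,95]))
for z in(.03,.04):
    r=rect(l==42,z);print("head",r,F(np.array([r[0]])/1000))
    print(F(cv2.boxPoints(r)/1000).round(1))
_,hsv=head(im);y=((hsv[...,0]>18)&(hsv[...,0]<35)&(hsv[...,1]>150)&(hsv[...,2]>90)).astype(np.uint8)
y[:,:288]=0;y[:190]=0
c=cv2.findContours(y,0,1)[0][0][:,0];g=F(plane("top",c,.047)[:,:2]);k=g[:,0]<-15;print("jaw",g[k].min(0),g[k].max(0),np.percentile(g[k,1],[25,75]))
for nm,i,z in(("cap",32,.036),("can",45,.085)):
    r=rect(l==i,z);print(nm,r,F(np.array([r[0]])/1000))
y[:]=0;y2=((hsv[...,0]>10)&(hsv[...,0]<35)&(hsv[...,1]>120)).astype(np.uint8);y2[185:]=0
r=rect(y2,.028);print("ring",r,F(np.array([r[0]])/1000))
E
```

```text
a [0.24771716 0.9688324 ] yext 0.003322267963860626 0.407968146747485 0.40464587878362435 xext -0.10824845351061096
O [0.64304092 0.05816582] ang -0.25032327
front -2.5142128624532094
stop [148.62533428 149.37429224 161.17215889 173.23861782 174.02455695]
head ((540.6708374023438, 120.69783020019531), (113.9271011352539, 73.30372619628906), 58.98291015625) [[-114.66970076   35.22420883]]
[[-166.1   -8.8]
 [ -95.9  -29.9]
 [ -63.2   79.3]
 [-133.4  100.3]]
head ((539.6062622070312, 119.64723205566406), (112.74934387207031, 72.54586791992188), 58.98291015625) [[-115.44084449   33.9426418 ]]
[[-166.4   -9.7]
 [ -96.9  -30.5]
 [ -64.5   77.5]
 [-134.    98.4]]
jaw [ -78.8350414 -107.9213527] [-16.40257577 -91.36378499] [-106.14494273  -92.4330413 ]
cap ((642.9705200195312, 293.9445495605469), (54.49113464355469, 27.813180923461914), 17.155981063842773) [[-58.47464121 228.41262571]]
can ((546.2847290039062, -207.688720703125), (46.01444625854492, 47.890869140625), 0.470546692609787) [[ -27.88379805 -281.53665547]]
ring ((706.7579345703125, -21.235755920410156), (51.34291076660156, 54.84355545043945), 45.99869918823242) [[ 81.40024025 -61.14302078]]
```

The fixture, head, jaw and the other things are located and sizes check out (rail 404 mm, head 112 x 72 mm, jaw 0.008). Tool x is about minus fixture x, and tool y about plus fixture y. I'll go behind the head.

>>> jog_arm:
  plan:
    - [-1,-1,0,0,0,-0.05,0]
    - [-1,-1,0,0,0,0,0]
    - [-1,-1,0,0,0,0,0]
    - [-1,-1,0,0,0,0,0]
    - [-1,-1,0,0,0,0,0]
    - [-1,-1,0,0,0,0,0]
    - [-1,-1,0,0,0,0,0]
    - [-1,-1,0,0,0,0,0]
  grip_force: 40

```text
t: 0.9
tool_pos: [0.2932, 0.4025, 0.2308]
tool_rot: [-0.392, -3.117, 0.001]
contact_force: [0.7, 0.2, -0.2]
opening: 0.0428
grip_force: 0.0
```

>>> jog_arm:
  plan:
    - [-1,-1,0,0,0,0,0]
    - [-1,-1,0,0,0,0,0]
    - [-1,-1,0,0,0,0,0]
    - [-1,-1,0,0,0,0,0]
    - [-1,-1,0,0,0,0,0]
    - [-1,-1,0.5,0,0,0,0]
    - [-1,-1,0.5,0,0,0,0]
    - [-1,-1,0.5,0,0,0,0]

```text
t: 1.7
tool_pos: [0.4085, 0.2079, 0.2006]
tool_rot: [-0.393, -3.117, 0.0]
contact_force: [0.5, -0.9, -0.8]
opening: 0.0424
grip_force: 0.0
```

```bash
cat > st.py <<'E'
from h import *
from scipy.spatial.transform import Rotation as Rr
def fx(p):
    f=np.load("fix.npy");c,s=np.cos(f[2]),np.sin(f[2]);p=np.atleast_2d(p)[:,:2]-f[:2]
    return np.c_[p@[c,s],p@[-s,c]]*1000
def st():
    o=ctrl.get_obs();R=Rr.from_rotvec(o["tool_rot"]).as_matrix();f=np.load("fix.npy")
    print("t",round(o["t"],2),"fix",fx(o["tool_pos"]).round(1),"z",round(o["tool_pos"][2]*1000,1),"ydir err deg",np.degrees(np.arctan2(R[1,1],R[0,1])-f[2]-np.pi/2).round(2),"tilt",R[:2,2].round(4),"F",np.round(o["contact_force"],1),"open",round(o["opening"],4))
if __name__=="__main__":st()
E
python3 st.py
```

```text
t 1.7 fix [[-264.3   87. ]] z 200.6 ydir err deg -0.01 tilt [-0.0003 -0.    ] F [ 0.5 -0.9 -0.8] open 0.0424
```

>>> jog_arm:
  plan:
    - [-1,-0.8,1,0,0,0,0]
    - [-1,-0.8,1,0,0,0,0]
    - [-0.9,-0.8,1,0,0,0,0]
    - [0,0,1,0,0,0,0]
    - [0,0,1,0,0,0,0]
    - [0,0,1,0,0,0,0]
    - [0,0,1,0,0,0,0]
    - [0,0,1,0,0,0,0]

```text
t: 2.5
tool_pos: [0.4521, 0.148, 0.0401]
tool_rot: [-0.393, -3.116, 0.0]
contact_force: [0.4, -0.4, 0.3]
opening: 0.043
grip_force: 0.0
```

```bash
python3 - <<'E'
from st import *
st()
im,d=ctrl.get_image("scene");cv2.imwrite("pics/s1.png",cv2.resize(im[120:380,150:500,::-1],None,fx=2,fy=2))
E
```

```text
t 2.5 fix [[-207.2   39.8]] z 40.1 ydir err deg -0.02 tilt [-0.0007 -0.0001] F [ 0.4 -0.4  0.3] open 0.043
```

View pics/s1.png

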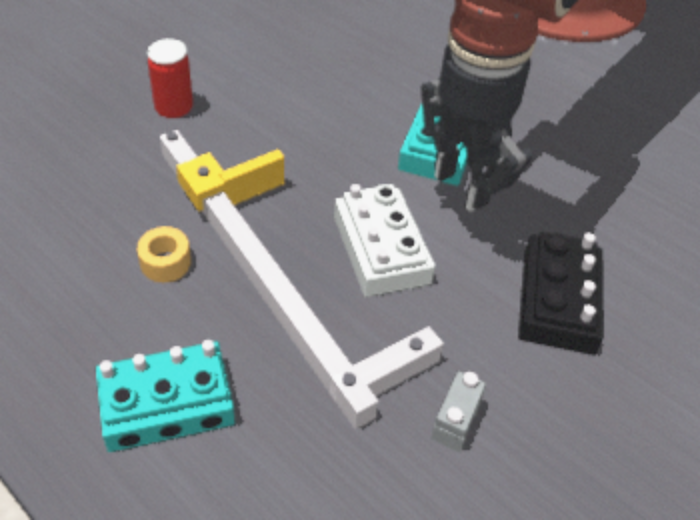

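The picture shows the hand behind the white head (crop pixel 385,240), between it and both look-alikes, clear of all. Next: go down and push.

>>> jog_arm:
  plan:
    - [0,0,0.8,0,0,0,0]
    - [0,0,0.6,0,0,0,0]
    - [-0.4,0,0,0,0,0,0]
    - [-0.4,0,0,0,0,0,0]
    - [-0.4,0,0,0,0,0,0]
    - [-0.4,0,0,0,0,0,0]
    - [-0.4,0,0,0,0,0,0]
    - [-0.4,0,0,0,0,0,0]

```text
t: 3.35
tool_pos: [0.4988, 0.136, 0.0132]
tool_rot: [-0.393, -3.114, 0.001]
contact_force: [-5.0, -0.5, 3.6]
opening: 0.0426
grip_force: 2.2
```

>>> jog_arm:
  plan:
    - [-0.4,0,0,0,0,0,0]
    - [-0.4,0,0,0,0,0,0]
    - [-0.4,0,0,0,0,0,0]
    - [-0.4,0,0,0,0,0,0]

```text
t: 3.75
tool_pos: [0.5306, 0.1282, 0.0131]
tool_rot: [-0.392, -3.117, -0.0]
contact_force: [-3.3, 1.9, 1.1]
opening: 0.0425
grip_force: 2.1
```

```bash
python3 - <<'E'
from st import *
from meas import *
st()
im,d=ctrl.get_image("top");cv2.imwrite("pics/t2.png",cv2.resize(im[140:300,100:380,::-1],None,fx=2.5,fy=2.5))
E
```

```text
t 3.75 fix [[-126.3   40. ]] z 13.1 ydir err deg -0.0 tilt [-0.0002  0.0003] F [-3.3  1.9  1.1] open 0.0425
```

View pics/t2.png

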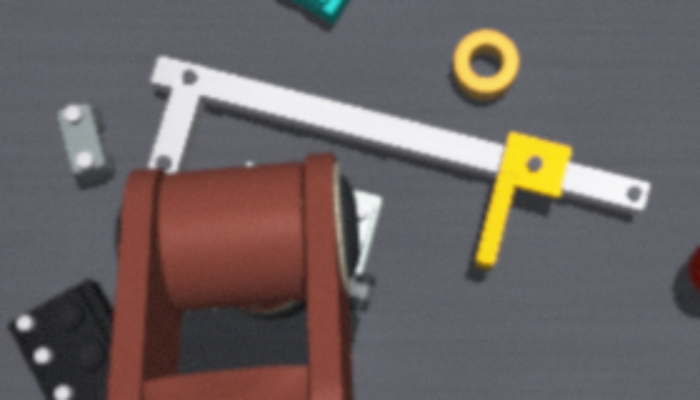

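The arm hides most of the head, but its visible right end (370,230) now lies parallel to the jaw plate, so it has squared up. Continue toward the rail.

>>> jog_arm:
  plan:
    - [-0.4,0,0,0,0,0,0]
    - [-0.4,0,0,0,0,0,0]
    - [-0.4,0,0,0,0,0,0]
    - [-0.4,0,0,0,0,0,0]
    - [-0.2,0,0,0,0,0,0]
    - [-0.1,0,0,0,0,0,0]

```text
t: 4.4
tool_pos: [0.5672, 0.1188, 0.0134]
tool_rot: [-0.393, -3.116, -0.0]
contact_force: [-5.4, 0.2, 3.8]
opening: 0.0426
grip_force: 2.9
```

>>> jog_arm:
  plan:
    - [-0.1,0,0,0,0,0,0]
    - [-0.1,0,0,0,0,0,0]

```text
t: 4.6
tool_pos: [0.5705, 0.118, 0.0134]
tool_rot: [-0.392, -3.116, -0.0]
contact_force: [-5.1, 1.1, 2.7]
opening: 0.0427
grip_force: 2.5
```

```bash
python3 st.py
```

```text
t 4.6 fix [[-85.1  40. ]] z 13.4 ydir err deg -0.01 tilt [-0.0009  0.0002] F [-5.1  1.1  2.7] open 0.0427
```

>>> jog_arm:
  plan:
    - [-0.1,0,0,0,0,0,0]
    - [-0.1,0,0,0,0,0,0]

```text
t: 4.8
tool_pos: [0.5718, 0.1177, 0.0133]
tool_rot: [-0.391, -3.109, -0.0]
contact_force: [-18.9, 3.7, 14.6]
opening: 0.0428
grip_force: 9.7
```

>>> jog_arm:
  plan:
    - [-0.05,0,0,0,0,0,0]
    - [-0.05,0,0,0,0,0,0]

```text
t: 5.0
tool_pos: [0.5717, 0.1177, 0.0133]
tool_rot: [-0.391, -3.104, -0.0]
contact_force: [-24.1, 4.1, 18.9]
opening: 0.0428
grip_force: 12.1
```

```bash
python3 st.py
```

```text
t 5.0 fix [[-83.8  40. ]] z 13.3 ydir err deg -0.0 tilt [-0.0133  0.0018] F [-24.1   4.1  18.9] open 0.0428
```

The head is seated on the rail (about 24 N). Back off and go behind the jaw with closed fingers.

>>> jog_arm:
  plan:
    - [0.8,0,0,0,0,0,0]
    - [0.8,0,0,0,0,0,0]
    - [0,0,-1,0,0,0,0]
    - [0,0,-1,0,0,0,-1]
    - [0,0,-1,0,0,0,-1]
    - [0,0,-1,0,0,0,-1]
    - [0,-1,-1,0,0,0,-1]
    - [0,-1,0,0,0,0,-1]

```text
t: 5.8
tool_pos: [0.5392, 0.0852, 0.1178]
tool_rot: [0.389, 3.107, 0.001]
contact_force: [0.5, 0.4, 0.4]
opening: -0.0001
grip_force: 0.0
```

>>> jog_arm:
  plan:
    - [0,-1,0,0,0,0,-1]
    - [0,-1,0,0,0,0,-1]
    - [-0.6,-1,0,0,0,0,-1]
    - [-0.6,-1,0,0,0,0,-1]
    - [-0.6,-1,0,0,0,0,-1]
    - [-0.6,-1,0,0,0,0,-1]
    - [-0.6,-0.5,0,0,0,0,-1]
    - [-0.5,-0.1,0,0,0,0,-1]

```text
t: 6.6
tool_pos: [0.572, -0.061, 0.1138]
tool_rot: [0.395, 3.115, -0.001]
contact_force: [-0.1, 0.2, -0.3]
opening: 0.0002
grip_force: 0.0
```

```bash
python3 - <<'E'
from st import *
st()
im,d=ctrl.get_image("scene");cv2.imwrite("pics/s3.png",cv2.resize(im[120:380,150:500,::-1],None,fx=2,fy=2))
E
```

```text
t 6.6 fix [[ -39.3 -133.1]] z 113.8 ydir err deg -0.11 tilt [ 0.0019 -0.0007] F [-0.1  0.2 -0.3] open 0.0002
```

View pics/s3.png

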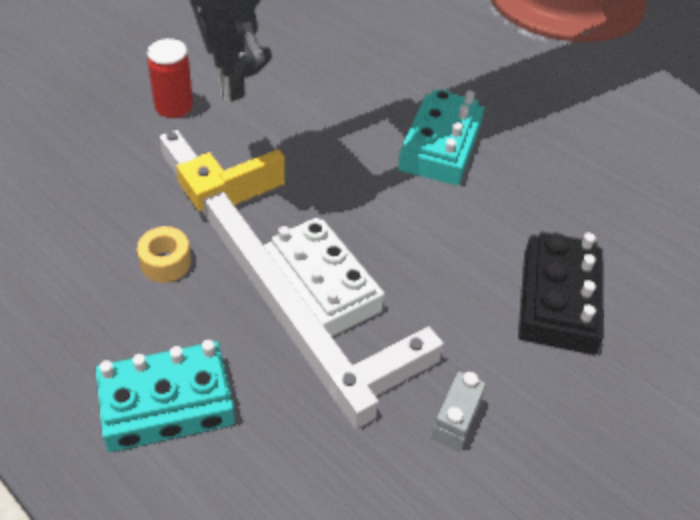

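Head lies flush along the rail (crop 325,275); the hand is behind the yellow jaw plate. Go down and push the jaw.

>>> jog_arm:
  plan:
    - [0,0,1,0,0,0,-1]
    - [0,0,1,0,0,0,-1]
    - [0,0,1,0,0,0,-1]
    - [0,0,1,0,0,0,-1]
    - [0,0,0.6,0,0,0,-1]
    - [0,0.4,0,0,0,0,-1]
    - [0,0.4,0,0,0,0,-1]
    - [0,0.4,0,0,0,0,-1]

```text
t: 7.45
tool_pos: [0.5773, -0.0359, 0.0222]
tool_rot: [0.391, 3.116, -0.001]
contact_force: [-1.4, -2.1, -1.2]
opening: -0.0001
grip_force: 1.1
```

>>> jog_arm:
  plan:
    - [0,0.4,0,0,0,0,-1]
    - [0,0.4,0,0,0,0,-1]
    - [0,0.4,0,0,0,0,-1]
    - [0,0.4,0,0,0,0,-1]
    - [0,0.4,0,0,0,0,-1]

```text
t: 7.95
tool_pos: [0.5873, 0.003, 0.0219]
tool_rot: [0.392, 3.116, -0.0]
contact_force: [-1.5, -1.6, 1.9]
opening: 0.0001
grip_force: 1.2
```

```bash
python3 st.py
```

```text
t 7.95 fix [[-40.3 -67.3]] z 21.9 ydir err deg -0.01 tilt [ 0.0012 -0.0002] F [-1.5 -1.6  1.9] open 0.0001
```

>>> jog_arm:
  plan:
    - [0,0.4,0,0,0,0,-1]
    - [0,0.4,0,0,0,0,-1]
    - [0,0.4,0,0,0,0,-1]
    - [0,0.4,0,0,0,0,-1]
    - [0,0.4,0,0,0,0,-1]
    - [0,0.4,0,0,0,0,-1]
    - [0,0.4,0,0,0,0,-1]
    - [0,0.3,0,0,0,0,-1]

```text
t: 8.75
tool_pos: [0.6023, 0.062, 0.0216]
tool_rot: [0.392, 3.117, -0.003]
contact_force: [-1.5, -6.1, 3.4]
opening: -0.0004
grip_force: 3.4
```

>>> jog_arm:
  plan:
    - [0,0.2,0,0,0,0,-1]
    - [0,0.1,0,0,0,0,-1]

```text
t: 8.95
tool_pos: [0.6038, 0.0678, 0.0216]
tool_rot: [0.392, 3.117, -0.003]
contact_force: [-0.8, -6.7, 3.2]
opening: -0.0007
grip_force: 3.3
```

```bash
python3 st.py
```

```text
t 8.95 fix [[-40.4  -0.4]] z 21.6 ydir err deg 0.01 tilt [ 0.0001 -0.002 ] F [-0.8 -6.7  3.2] open -0.0007
```

>>> jog_arm:
  plan:
    - [0,0.1,0,0,0,0,-1]
    - [0,0.1,0,0,0,0,-1]
    - [0,0.1,0,0,0,0,-1]

```text
t: 9.25
tool_pos: [0.6052, 0.0733, 0.0216]
tool_rot: [0.392, 3.117, -0.003]
contact_force: [-1.9, -6.9, 3.3]
opening: -0.0002
grip_force: 3.3
```

>>> jog_arm:
  plan:
    - [0,0.1,0,0,0,0,-1]
    - [0,0.1,0,0,0,0,-1]

```text
t: 9.45
tool_pos: [0.6062, 0.0771, 0.0216]
tool_rot: [0.392, 3.117, -0.003]
contact_force: [-0.3, -5.9, 3.3]
opening: -0.0002
grip_force: 3.3
```

```bash
python3 st.py
```

```text
t 9.45 fix [[-40.4   9.2]] z 21.6 ydir err deg -0.01 tilt [-0.0001 -0.0022] F [-0.3 -5.9  3.3] open -0.0002
```

>>> jog_arm:
  plan:
    - [0,0.1,0,0,0,0,-1]
    - [0,0.1,0,0,0,0,-1]

```text
t: 9.65
tool_pos: [0.6072, 0.081, 0.0216]
tool_rot: [0.392, 3.117, -0.003]
contact_force: [-1.6, -6.0, 3.6]
opening: -0.0001
grip_force: 3.3
```

```bash
python3 st.py
```

```text
t 9.65 fix [[-40.4  13.3]] z 21.6 ydir err deg -0.01 tilt [-0.0001 -0.0022] F [-1.6 -6.   3.6] open -0.0001
```

>>> jog_arm:
  plan:
    - [0,0.1,0,0,0,0,-1]
    - [0,0.1,0,0,0,0,-1]

```text
t: 9.85
tool_pos: [0.6072, 0.0812, 0.0216]
tool_rot: [-0.39, -3.115, 0.016]
contact_force: [-6.4, -23.0, 9.1]
opening: -0.0001
grip_force: 12.6
```

```bash
python3 - <<'E'
from st import *
st()
im,d=ctrl.get_image("scene");cv2.imwrite("pics/s4.png",cv2.resize(im[180:340,200:400,::-1],None,fx=3.5,fy=3.5))
E
```

```text
t 9.85 fix [[-40.4  13.5]] z 21.6 ydir err deg 0.07 tilt [-0.0035 -0.0101] F [ -6.4 -23.    9.1] open -0.0001
```

View pics/s4.png

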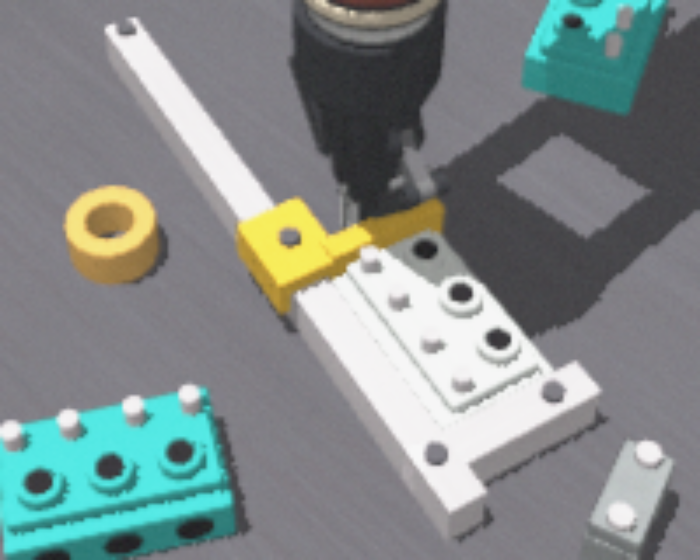

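Picture: head fills the corner (crop 455,330) against rail and stop, jaw on its other end, and the force has risen to 23 N. Back away, then check from above.

>>> jog_arm:
  plan:
    - [0,-0.5,0,0,0,0,-1]
    - [0,-1,0,0,0,0,-1]
    - [0,0,-1,0,0,0,-1]
    - [0,0,-1,0,0,0,-1]
    - [0,0,-1,0,0,0,-1]
    - [0,0,-1,0,0,0,-1]
    - [0,0,-1,0,0,0,-1]
    - [1,0,0,0,0,0,-1]

```text
t: 10.7
tool_pos: [0.5844, 0.0621, 0.1251]
tool_rot: [0.393, 3.11, 0.003]
contact_force: [0.3, 0.4, 0.4]
opening: -0.0003
grip_force: 0.0
```

>>> jog_arm:
  plan:
    - [1,0,0,0,0,0,0]
    - [1,0,0,0,0,0,0]
    - [1,0,0,0,0,0,0]
    - [1,0,0,0,0,0,0]
    - [1,0,0,0,0,0,0]
    - [1,0,0,0,0,0,0]
    - [1,0,0,0,0,0,0]
    - [0,0,0,0,0,0,0]

```text
t: 11.5
tool_pos: [0.4435, 0.0975, 0.1203]
tool_rot: [-0.39, -3.115, -0.002]
contact_force: [0.9, 0.3, 0.7]
opening: 0.0427
grip_force: 0.0
```

```bash
python3 - <<'E'
from st import *
from meas import head
st()
im,d=ctrl.get_image("top");cv2.imwrite("pics/t5.png",cv2.resize(im[150:250,140:290,::-1],None,fx=5,fy=5,interpolation=cv2.INTER_CUBIC))
P=cloud("top",d);f=fx(P.reshape(-1,3)).reshape(420,560,2);z=P[...,2]*1000
# head deck (z~40): extents
k=(z>36)&(z<60)&(f[...,0]>-80)&(f[...,0]<-3)&(f[...,1]>43)&(f[...,1]<155)
m,hsv=head(im)
g=f[k&(hsv[...,1]<60)];r=cv2.minAreaRect(g.astype(np.float32));print("deck",r)
y=((hsv[...,0]>18)&(hsv[...,0]<35)&(hsv[...,1]>150)&(z>38)&(f[...,0]<-15)&(f[...,0]>-90)&(f[...,1]>0)&(f[...,1]<80));print("jaw y",np.percentile(f[y][:,1],[2,98]))
E
```

```text
t 11.5 fix [[-203.1  -11.4]] z 120.3 ydir err deg 0.06 tilt [-0.0016  0.0014] F [0.9 0.3 0.7] open 0.0427
deck ((-36.54667282104492, 95.42742919921875), (103.8785171508789, 54.25524139404297), 89.81185913085938)
jaw y [26.78207784 38.76522998]
```

View pics/t5.png

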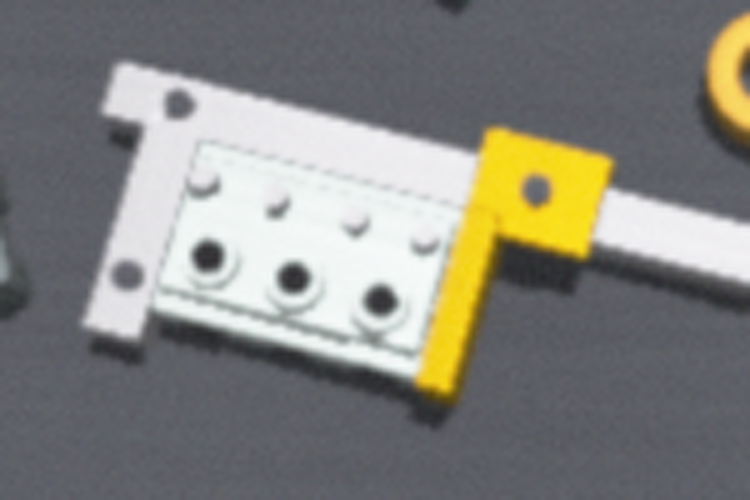

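Head is square (0.003 rad), deck centre (-36.5, 95.4) mm, which agrees with seated given the roughly 1.5 mm bias in my rail line, and there is no visible gap in the picture. A gentle nudge toward the rail will make it certain.

>>> jog_arm:
  plan:
    - [-0.7,1,0,0,0,0,0]
    - [-0.7,1,0,0,0,0,0]
    - [-0.7,1,0,0,0,0,0]
    - [-0.7,1,0,0,0,0,0]
    - [-0.7,1,1,0,0,0,0]
    - [0,0,1,0,0,0,0]
    - [0,0,1,0,0,0,0]
    - [0,0,1,0,0,0,0]

```text
t: 12.35
tool_pos: [0.5392, 0.1762, 0.0401]
tool_rot: [0.393, 3.117, 0.001]
contact_force: [-0.1, -0.6, 0.3]
opening: 0.0426
grip_force: 0.0
```

>>> jog_arm:
  plan:
    - [0,0,1,0,0,0,0]
    - [0,0,0.3,0,0,0,0]
    - [-0.5,0,0,0,0,0,0]
    - [-0.5,0,0,0,0,0,0]
    - [-0.5,0,0,0,0,0,0]
    - [-0.4,0,0,0,0,0,0]
    - [0,0,0,0,0,0,0]

```text
t: 13.05
tool_pos: [0.5771, 0.1661, 0.0165]
tool_rot: [0.394, 3.114, 0.001]
contact_force: [0.1, 0.2, 0.9]
opening: 0.0427
grip_force: 0.0
```

```bash
python3 st.py
```

```text
t 13.05 fix [[-90.7  88.2]] z 16.5 ydir err deg -0.06 tilt [0.0026 0.0004] F [0.1 0.2 0.9] open 0.0427
```

>>> jog_arm:
  plan:
    - [-0.1,0,0,0,0,0,0]
    - [-0.1,0,0,0,0,0,0]
    - [-0.1,0,0,0,0,0,0]

```text
t: 13.35
tool_pos: [0.5806, 0.1649, 0.0153]
tool_rot: [-0.392, -3.117, 0.0]
contact_force: [0.5, -0.7, 0.1]
opening: 0.0428
grip_force: 0.0
```

>>> jog_arm:
  plan:
    - [-0.06,0,0,0,0,0,0]
    - [0,0,0,0,0,0,0]

```text
t: 13.55
tool_pos: [0.5819, 0.1646, 0.0153]
tool_rot: [-0.392, -3.117, 0.0]
contact_force: [-0.6, -0.7, 1.0]
opening: 0.0426
grip_force: 0.0
```

```bash
python3 st.py
```

```text
t 13.55 fix [[-85.6  88. ]] z 15.3 ydir err deg -0.01 tilt [-0. -0.] F [-0.6 -0.7  1. ] open 0.0426
```

>>> jog_arm:
  plan:
    - [-0.06,0,0,0,0,0,0]
    - [-0.06,0,0,0,0,0,0]
    - [0,0,0,0,0,0,0]

```text
t: 13.85
tool_pos: [0.5836, 0.1642, 0.0152]
tool_rot: [-0.392, -3.115, -0.0]
contact_force: [-3.4, 1.2, 1.7]
opening: 0.0426
grip_force: 1.7
```

```bash
python3 st.py
```

```text
t 13.85 fix [[-83.9  88. ]] z 15.2 ydir err deg -0.0 tilt [-0.0018  0.0002] F [-3.4  1.2  1.7] open 0.0426
```

First contact comes at -83.9, the same place as the earlier rail-seated contact (-83.8), so the head is still on the rail. Retreat.

>>> jog_arm:
  plan:
    - [-0.05,0,0,0,0,0,0]
    - [0.5,0,0,0,0,0,0]
    - [0.8,0,0,0,0,0,0]
    - [0.4,0,-1,0,0,0,0]
    - [0,0,-1,0,0,0,0]
    - [0,0,-1,0,0,0,0]
    - [0,0,-1,0,0,0,0]
    - [1,0,-1,0,0,0,0]

```text
t: 14.65
tool_pos: [0.5342, 0.1767, 0.1167]
tool_rot: [0.394, 3.113, 0.0]
contact_force: [-0.3, -1.0, -0.2]
opening: 0.0425
grip_force: 0.0
```

>>> jog_arm:
  plan:
    - [1,0,-1,0,0,0,0]
    - [1,0,0,0,0,0,0]
    - [1,0,0,0,0,0,0]
    - [1,0,0,0,0,0,0]
    - [1,0,0,0,0,0,0]
    - [0,0,0,0,0,0,0]

```text
t: 15.25
tool_pos: [0.4343, 0.2023, 0.1348]
tool_rot: [0.39, 3.117, 0.0]
contact_force: [0.1, 0.1, -0.6]
opening: 0.0428
grip_force: 0.0
```

```bash
python3 - <<'E'
from st import *
from meas import head
st()
im,d=ctrl.get_image("top")
P=cloud("top",d);f=fx(P.reshape(-1,3)).reshape(420,560,2);z=P[...,2]*1000
k=(z>36)&(z<60)&(f[...,0]>-80)&(f[...,0]<-3)&(f[...,1]>43)&(f[...,1]<155)
m,hsv=head(im)
print("deck",cv2.minAreaRect(f[k&(hsv[...,1]<60)].astype(np.float32)))
y=((hsv[...,0]>18)&(hsv[...,0]<35)&(hsv[...,1]>150)&(z>38)&(f[...,0]<-15)&(f[...,0]>-90)&(f[...,1]>0)&(f[...,1]<80));print("jaw y",np.percentile(f[y][:,1],[2,98]))
n,l,s,c=cv2.connectedComponentsWithStats(m)
print([c[i].round() for i in range(1,n) if s[i,4]>300 and s[i,1]>60])
print(ctrl.finish_job())
E
```

```text
t 15.25 fix [[-238.    87.9]] z 134.8 ydir err deg 0.08 tilt [ 0.0004 -0.    ] F [ 0.1  0.1 -0.6] open 0.0428
deck ((-36.64726638793945, 95.52536010742188), (103.83293914794922, 54.36024475097656), 89.88445281982422)
jaw y [26.77200055 38.63939292]
[array([195., 194.]), array([132., 194.]), array([309., 205.]), array([397., 243.])]
the job is handed in; nothing more can be done
None
```

The head is seated square in the corner with the jaw snug against its end, the oil can, spring seat and bearing cap were left alone, the hand is clear, and the job is handed in at about 15 s; no verdict was returned.

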